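# Draw the gouge from its rack and hold its edge level before the bench magnifier

## Task

Draw the red-handled gouge out of the tool rack, turn it from upright to level, and hold its cutting edge up in front of the middle of the magnifier's lens, about 6 cm from the glass on the side that faces the robot, so that the maker can check the edge for nicks. Finish while still holding the gouge there, level and at rest, touching nothing but the gripper; it may point in any direction in the horizontal plane. Do not touch the magnifier at any time, leave the other two tools standing in the rack and do not disturb the jar or the wooden block.

Things in the scene. Friction and masses are not known exactly. Their poses are not given: they have to be found in the camera images.
- gouge_mid (a point): Centre of the gouge's round red handle (110 mm long, 29 mm in diameter here, 27 mm at its lower end), the thing to take; whole tool 197 mm, 60 to 120 g. z runs along the tool from blade to butt, up while it stands in the rack; yaw arbitrary. The butt is 55 mm above, the handle's lower end 55 mm below, resting on the rack plate.
- gouge_edge (a point): The cutting edge: middle of the free end of the blade, on the tool's axis, 142 mm from gouge_mid towards its -z. Same axes. Below the handle come a brass ferrule (17 mm in diameter, 12 mm long) and a steel blade 11 mm wide and 75 mm long, which hang down through the hole.
- chisel_mid (a point): Chisel with a pale wooden handle. Same size and shape of handle as the gouge. The point is the centre of the handle, z up along it. It stands in one of the other two holes. Leave it there.
- file_mid (a point): File with a green handle. Same size and shape of handle as the gouge. The point is the centre of the handle, z up along it. It stands in one of the other two holes. Leave it there.
- chisel: The same pale-handled chisel; origin at the lower end of its handle.
- file: The same green-handled file; origin at the lower end of its handle.
- gouge: The same gouge; origin at the lower end of its handle, on the axis (55 mm below gouge_mid, 87 mm above the edge); same axes.
- rack: Fixed wooden tool rack, 250 (x) by 90 mm (y); origin under its centre, on the bench, z up; its y points to the robot's left. Top plate 70 mm wide, 18 mm thick, upper face at 100 mm; three 21 mm through holes in a row along x at -75, 0, +75 mm. One tool stands handle-up in each, in any order; it lifts straight up and is clear of the plate after 87 mm.
- lens_centre (a point): Centre of the upright lens of the fixed bench magnifier, 200 mm above the bench. x is the lens axis and points away from the robot, so the robot's side of the glass is at negative x; y is level, in the lens plane, to the robot's left; z up. Glass 90 mm in diameter, 6 mm thick, in a black rim 106 mm in diameter, 10 mm thick.
- magnifier: The whole magnifier: lens on a steel stem (12 mm) on a round base 110 mm in diameter and 16 mm high; origin under the base's centre, straight below the lens centre; same axes as lens_centre.
- varnish_mid (a point): Centre of a loose small amber glass jar with a white cap, 44 mm in diameter and 75 mm high, standing on the bench. Leave alone.
- varnish: The same jar; origin under its base.
- bridge_block: Loose stepped block of pale wood on the bench, 60 x 35 x 43 mm; origin under its centre. Leave alone.
Not all that is in view belongs to the job. Of the things shaped like the file, the green one is meant.

How it is judged:
By the outcome, as a careful person would: the job done as asked, in the order asked, and still so for the second after the job is handed in, while the arm keeps its last pose, push and grip.
It also fails if it takes over 43 s, if anything falls off the work surface, if the arm or the gripper's body presses on something with over 40 N, if the wrist force passes 120 N, or if a joint passes its speed limit or range.

## Robot

A 6-joint arm with a two-finger parallel gripper is mounted at the origin on the work surface. World frame = base frame: x ahead of the robot, y to its left, z up, the work surface at z = 0. Lengths are in m, angles in rad, forces in N, time in s.
With the tool pointing down it reaches from about 0.275 to 0.75 m from the base axis. Payload 10.2 kg.
Tool frame: the origin (TCP) lies between the finger pads; the fingertips stand 11 mm ahead of it and the grasp point (between the pads) lies 8 mm behind it; z points along the fingers, y is the direction in which the jaws open and shut (so a half turn about z gives the same grasp; the last joint's range is limited). The gripper opens to 88 mm and grips with 3 to 60 N. Pads are 18 mm wide; open, the fingers measure 123 mm over their backs; the gripper's body (75 mm by 187 mm) begins 45 mm behind the grasp point.
Start: joints at [1.03, 0.313, 1.498, -0, 1.331, -0.223], TCP at [0.164, 0.499, 0.25] pointing down, gripper open.
Joint ranges: [-2.94, 2.94], [-0.97, 2.17], [0.19, 2.56], [-1.23, 4.37], [0.02, 3.11], [-2.88, 2.88]. Speed limits (rad/s): [2.39, 2.39, 3.01, 3.14, 3.14, 3.14].

## Interface

Orientations are given as a 3x3 rotation matrix whose columns are the frame's x, y, z axes.
In Python, from station import monitor, viewer, env gives the robot as it stands.
- The arm moves only by the shell command python3 -m jog 'ROWS' [OPENING] [FORCE]. ROWS is JSON, a list of rows, each a list of 2 entries, a list of its own where there are three numbers: the shift along the tool's x, y, z in m, then the turn about the tool's z in degrees. A call has 1 to 10 rows; each row is the pose to reach, as a shift and turn from the pose commanded when the call began, along the tool's axes at that moment; what a row does not reach only later rows make up. A row lasts 1/8 s, in which the tool goes at most 62.5 mm and 10.7 degrees, less where a joint would pass 70% of its speed; a pose out of reach is approached as far as the arm can. A call with a gripper value outside its range is refused whole. OPENING is the closure, from 0 (fully open) to 1 (shut), set as the call begins (- or left out, the last holds). The fingers move at their own pace and stop on an object; FORCE is the grip in N (left out, the last holds). Time passes only in rows, so rows that repeat a pose let the fingers close. It gives the time, the measured TCP pose, the force and the opening at its end, in the units of the state.
- monitor.state(): the state, without advancing time (a new reading comes with each control period).
- viewer.read_camera(name): name is "scene" or "top" or "wrist"; returns the picture (480x640x3 uint8, red, green, blue); there is no depth.
- viewer.calibration(name): a dict with "camera_matrix" (3x3 intrinsics, pixels), "dist" ([k1, k2, p1, p2, k3] as OpenCV has them; the pictures are not rectified), "xyz" and "rotation" of the camera in the world. Camera axes: x right, y up, looking along -z (the intrinsics and any distortion apply to the point x, -y, -z); pixel columns grow to the right and rows downward; lengths in m; the calibration is good to about 2 mm. A picture is of the moment at which its call begins: read the wrist's pose just before it. calibration takes no time and is no camera call; for the wrist camera it gives the pose at the moment of the call.
- env.sign_off(): hands the job in, once; it reports no verdict.
The state is a dict: "clock": time; "joint_positions": joint angles; "qd": joint speeds; "joint_torque": joint torques, N m; "position": TCP position; "eef_rot": TCP orientation; "wrist_force": force on the tool from outside, world axes, zero at the start; "wrist_torque": the same for the moment, N m; "grip_width": opening from 0.0 (shut) to 1.0 (fully open).
Only numpy, scipy, OpenCV 4.12 (cv2) and the standard library are available. Lean on these libraries where they do the work, as an engineer would, in place of code of your own. Each camera call takes 0.05 s, during which the arm holds its last target.

## Working session

There is one attempt and no reset: what is moved stays moved. The work goes in short steps, Python scripts to look and compute and a shell command to move; the robot and the scene stay as the last step left them, time stands still between calls to the robot, and variables do not carry over. Pictures are saved under pics/ and viewed, and the job is handed in when it is done.

```bash
ls -la; mkdir -p pics; cat > h.py <<'E'
import numpy as np, cv2, json
from station import monitor, viewer, env
def snap(cam, name):
    c=viewer.calibration(cam); im=viewer.read_camera(cam)
    cv2.imwrite(f'pics/{name}.png', im[:,:,::-1])
    np.savez(f'pics/{name}.npz', K=np.array(c['camera_matrix']),d=np.array(c['dist']),p=np.array(c['xyz']),R=np.array(c['rotation']))
    return im
def load(name):
    z=np.load(f'pics/{name}.npz'); return z
def ray(name,u,v):
    z=load(name); q=cv2.undistortPoints(np.array([[[u,v]]],float),z['K'],z['d'])[0,0]
    d=z['R']@np.array([q[0],-q[1],-1]); return z['p'],d/np.linalg.norm(d)
def tri(obs):
    A=np.zeros((3,3));b=np.zeros(3);L=[]
    for n,u,v in obs:
        p,d=ray(n,u,v);M=np.eye(3)-np.outer(d,d);A+=M;b+=M@p;L.append((p,M))
    X=np.linalg.solve(A,b); return X,[np.linalg.norm(M@(X-p)) for p,M in L]
def atz(name,u,v,zz):
    p,d=ray(name,u,v); return p+d*(zz-p[2])/d[2]
def proj(name,X):
    z=load(name);c=z['R'].T@(np.array(X,float).reshape(-1,3)-z['p']).T
    q=np.array([c[0],-c[1],-c[2]]).T
    return cv2.projectPoints(q.reshape(-1,1,3),np.zeros(3),np.zeros(3),z['K'],z['d'])[0].reshape(-1,2)
def st():
    s=monitor.state()
    for k,v in s.items(): print(k,np.round(v,4).tolist())
E
python3 - <<'E'
from h import *
st()
for c in ['scene','top','wrist']:
    snap(c,c+'0'); z=load(c+'0'); print(c,z['p'].round(3),z['R'].round(3).tolist(),z['K'].round(1).tolist(),z['d'])
E
```

```text
total 12
drwxr-xr-x  3 agent agent 4096 Dec  7 05:31 .
drwxr-xr-x 23 root  root  4096 Dec  7 05:31 ..
drwxr-xr-x  2 agent agent 4096 Dec  7 05:31 pics
clock 0.0
joint_positions [1.0296, 0.3134, 1.4984, -0.0, 1.3311, -0.2234]
qd [0.0009, 0.0009, 0.0004, -0.0006, 0.0014, -0.0017]
joint_torque [0.0001, -40.2206, -25.2267, 0.0695, 0.0353, -0.0001]
position [0.1639, 0.4985, 0.2492]
eef_rot [[-0.9499, 0.3125, -0.0007], [0.3125, 0.9499, -0.0011], [0.0003, -0.0013, -1.0]]
wrist_force [0.0852, -0.8126, 0.6034]
wrist_torque [0.0504, 0.0097, -0.02]
grip_width 1.002
scene [0.95  0.685 0.758] [[-0.873, -0.307, 0.379], [0.488, -0.543, 0.684], [-0.004, 0.782, 0.624]] [[527.6, 0.0, 327.3], [0.0, 527.6, 237.3], [0.0, 0.0, 1.0]] [-0.07879543  0.          0.          0.          0.        ]
top [ 0.531 -0.008  0.868] [[0.016, 0.998, -0.056], [-1.0, 0.016, -0.002], [-0.001, 0.056, 0.998]] [[494.2, 0.0, 322.2], [0.0, 494.2, 239.1], [0.0, 0.0, 1.0]] [-0.08810473  0.          0.          0.          0.        ]
wrist [0.099 0.521 0.383] [[0.313, -0.915, -0.254], [0.95, 0.301, 0.084], [-0.001, -0.267, 0.964]] [[389.0, 0.0, 316.8], [0.0, 389.0, 240.8], [0.0, 0.0, 1.0]] [-0.01348881  0.          0.          0.          0.        ]
```

View pics/scene0.png

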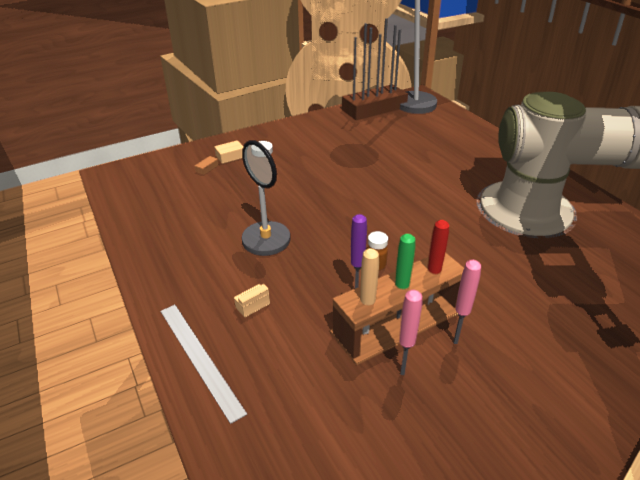

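View pics/top0.png

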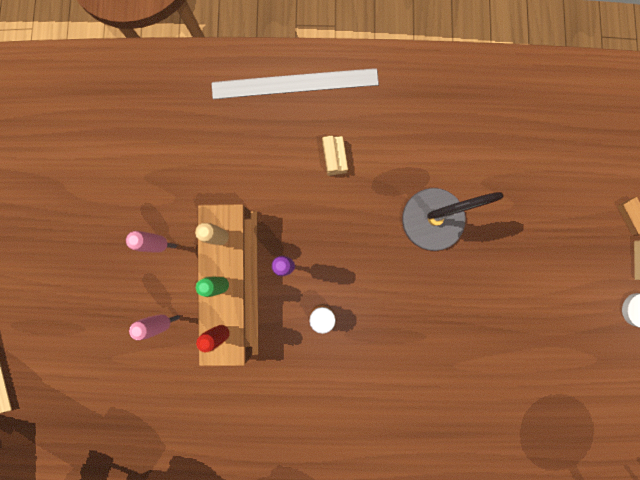

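View pics/wrist0.png

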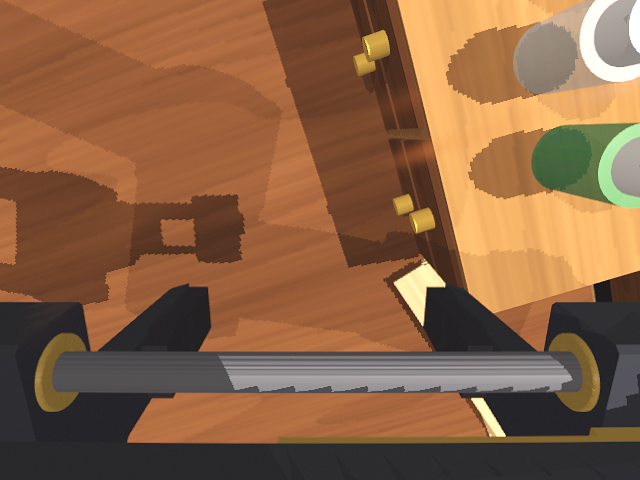

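```bash
python3 - <<'E'
from h import *
a=cv2.imread('pics/top0.png'); b=cv2.imread('pics/scene0.png')
A=cv2.resize(a[190:380,110:350],None,fx=3.3,fy=3.15,interpolation=cv2.INTER_CUBIC); cv2.imwrite('pics/topc.png',A)
B=cv2.resize(b[200:390,320:500],None,fx=3.15,fy=3.15,interpolation=cv2.INTER_CUBIC); cv2.imwrite('pics/scenec.png',B)
C=cv2.resize(b[130:260,220:320],None,fx=4.6,fy=4.6,interpolation=cv2.INTER_CUBIC); 
D=cv2.resize(a[170:270,390:520],None,fx=3,fy=3,interpolation=cv2.INTER_CUBIC)
E=np.zeros((600,800,3),np.uint8);E[:C.shape[0],:460]=C[:600];D=cv2.resize(D,(330,254));E[:254,465:795]=D;cv2.imwrite('pics/mag.png',E)
E
```

```text
(no output)
```

View pics/topc.png

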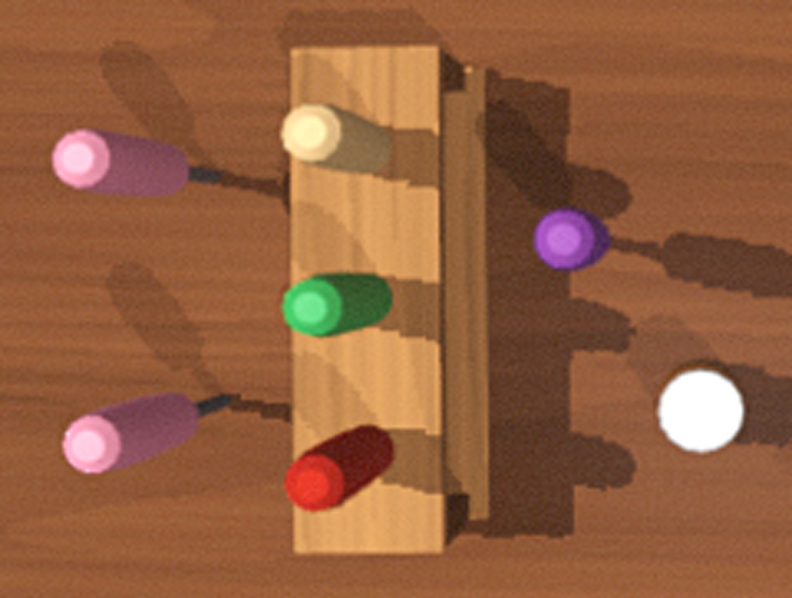

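View pics/scenec.png

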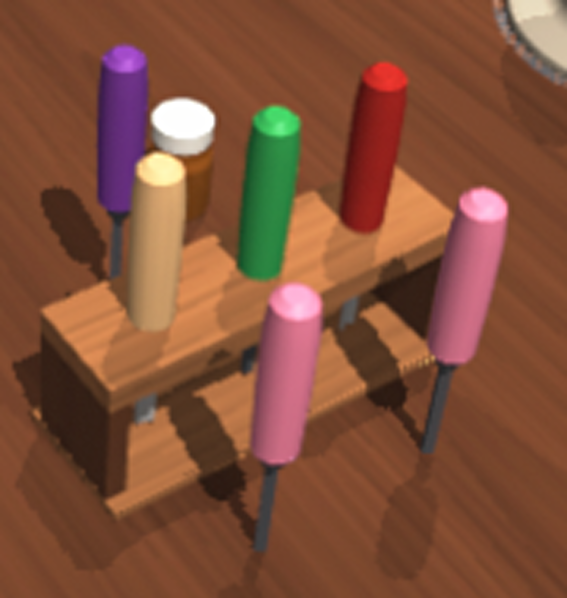

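View pics/mag.png

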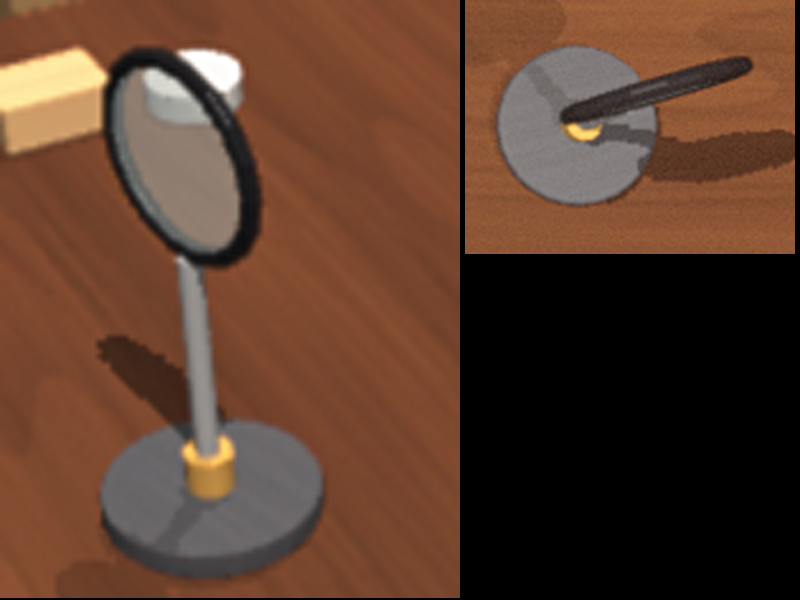

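```bash
python3 - <<'E'
from h import *
T=lambda x,y:('top0',110+x/3.3,190+y/3.15); S=lambda x,y:('scene0',320+x/3.15,200+y/3.15)
for n,t,s in [('red',(314,484),(385,72)),('green',(311,306),(276,116)),('pale',(311,132),(160,164)),('purple',(564,240),(124,55)),('pinkA',(80,158),(296,295)),('pinkB',(91,445),(483,200)),('jarcap',(700,410),(183,118))]:
    print(n,*[np.round(q,4) for q in tri([T(*t),S(*s)])])
for n,t,s in [('pinkAtip',(220,176),(260,550)),('pinkBtip',(230,400),(428,452)),('pinkB handle low',(188,405),(452,360))]:
    print(n,*[np.round(q,4) for q in tri([T(*t),S(*s)])])
print('plate corners far-left, far-right, near-right, near-left (z=.1)')
for c in [(290,47),(440,45),(444,553),(294,553)]: print(atz(*T(*c),.1).round(4))
for c in [(40,318),(112,405),(458,225),(400,165)]: print('scene',atz(*S(*c),.1).round(4))
# magnifier
t=lambda x,y:('top0',390+(x-465)/330*130,170+y/254*100); s=lambda x,y:('scene0',220+x/4.6,130+y/4.6)
print('base top z16', atz(*t(578,125),.016).round(4)); print('base scene', atz(*s(212,485),.016).round(4))
print('rim ends@.253 mid?', atz(*t(566,117),.2).round(4), atz(*t(748,65),.2).round(4))
print('lens c', tri([t(657,91),s(183,157)]))
print('block', atz('top0',335,155,.04).round(4))
E
```

```text
red [0.4255 0.1473 0.2098] [0.0005 0.0005]
green [0.5009 0.15   0.2104] [0.0003 0.0003]
pale [0.5749 0.1521 0.2096] [0.0001 0.0001]
purple [0.5312 0.0488 0.1964] [0.0004 0.0004]
pinkA [0.5626 0.2531 0.1966] [0.0005 0.0005]
pinkB [0.4377 0.2447 0.1962] [0.0005 0.0005]
jarcap [ 0.446  -0.0082  0.0775] [0.0001 0.0001]
pinkAtip [ 0.5627  0.2528 -0.0021] [0.001 0.001]
pinkBtip [ 0.4365  0.2444 -0.0022] [0.0016 0.0016]
pinkB handle low [0.4392 0.2443 0.0771] [0.005 0.005]
plate corners far-left, far-right, near-right, near-left (z=.1)
[0.6247 0.1901 0.1   ]
[0.6267 0.1182 0.1   ]
[0.3761 0.1107 0.1   ]
[0.3742 0.1817 0.1   ]
scene [0.6289 0.1238 0.1   ]
scene [0.6275 0.1974 0.1   ]
scene [0.3771 0.1791 0.1   ]
scene [0.3719 0.1191 0.1   ]
base top z16 [ 0.6165 -0.2009  0.016 ]
base scene [ 0.6171 -0.202   0.016 ]
rim ends@.253 mid? [ 0.6023 -0.1527  0.2   ] [ 0.6325 -0.2526  0.2   ]
lens c (array([ 0.61655953, -0.20127496,  0.20280693]), [np.float64(0.00038758972178993276), np.float64(0.00038758972179016586)])
block [ 0.7208 -0.0256  0.04  ]
```

```bash
cat >> h.py <<'E'
def rel(target):
    s=monitor.state(); d=np.array(target)-np.array(s['position']); R=np.array(s['eef_rot'])
    print('pos',np.round(s['position'],4),'clock',s['clock'],'shift in tool axes',(R.T@d).round(4)); 
E
python3 -c "
from h import *
rel([.4255,.147,.25]);rel([.4255,.147,.167])"; python3 -m jog --help | head -20
```

```text
pos [0.164  0.4986 0.2493] clock 0.15 shift in tool axes [-0.3583 -0.2522 -0.0005]
pos [0.164  0.4986 0.2493] clock 0.15 shift in tool axes [-0.3583 -0.2522  0.0825]invalid input: not JSON, or not a number
```

```bash
python3 -m jog '[[[-0.045,-0.032,0],0],[[-0.09,-0.063,0],0],[[-0.135,-0.095,0],0],[[-0.18,-0.126,0],0],[[-0.225,-0.158,0],0],[[-0.27,-0.189,0],0],[[-0.315,-0.221,0],0],[[-0.345,-0.243,0],0],[[-0.358,-0.252,0],0],[[-0.358,-0.252,0],0]]' 0.35
python3 - <<'E'
from h import *
snap('wrist','w1'); snap('top','t1'); rel([.4255,.147,.167])
print(proj('w1',[[.4255,.147,.21],[.4255,.147,.1]]))
E
```

```text
clock: 1.4
position: [0.4254, 0.1475, 0.2495]
eef_rot: [[-0.95, 0.313, -0.001], [0.313, 0.95, 0.0], [0.001, -0.0, -1.0]]
wrist_force: [0.2, -0.6, 0.1]
grip_width: 0.653
pos [0.4248 0.1484 0.2497] clock 1.5 shift in tool axes [-0.0011 -0.0011  0.0827]
[[314.40606522 283.67682632]
 [315.19698901 228.93834513]]
```

View pics/w1.png

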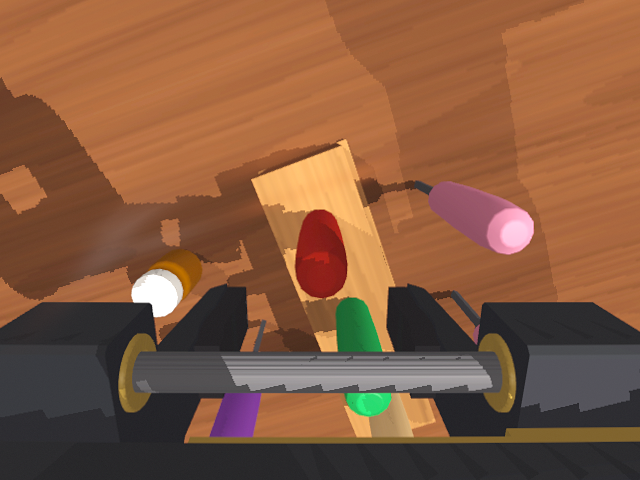

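```bash
python3 - <<'E'
from h import *
im=cv2.imread('pics/w1.png').astype(int); m=(im[:,:,2]>90)&(im[:,:,1]<60)&(im[:,:,0]<60)
m[:,:280]=0;m[:,370:]=0;m[:200]=0;m[310:]=0
ys,xs=np.nonzero(m)
for r in range(206,300,8):
    k=xs[ys==r]; print(r,k.min() if len(k) else None,k.max() if len(k) else None)
for r,w in [(275,0.197)]:
    k=xs[ys==r]; print(atz('w1',(k.min()+k.max())/2,r,.21).round(4))
print(proj('w1',[[.427,.151,.21],[.427,.151,.1]]))
rel([.4257,.149,.167])
E
```

```text
206 None None
214 308 331
222 303 336
230 301 339
238 299 341
246 297 343
254 296 345
262 296 346
270 296 346
278 297 345
286 301 342
294 309 333
[0.4224 0.1516 0.21  ]
[[323.33997718 284.00619823]
 [320.88669965 229.15714042]]
pos [0.4248 0.1484 0.2497] clock 1.5 shift in tool axes [-0.0007  0.0009  0.0827]
```

```bash
python3 -m jog '[[[0,0.0015,0.025],0],[[0,0.0015,0.05],0],[[0,0.0015,0.072],0],[[0,0.0015,0.083],0],[[0,0.0015,0.083],0]]'
python3 -m jog '[[[0,0,0],0],[[0,0,0],0],[[0,0,0],0],[[0,0,0],0]]' 1 25
python3 - <<'E'
from h import *
snap('scene','s2'); snap('wrist','w2');st()
E
```

```text
clock: 2.12
position: [0.4255, 0.1494, 0.1666]
eef_rot: [[-0.95, 0.312, -0.001], [0.312, 0.95, -0.0], [0.001, -0.0, -1.0]]
wrist_force: [0.6, 0.1, 0.3]
grip_width: 0.651
clock: 2.62
position: [0.426, 0.1489, 0.167]
eef_rot: [[-0.95, 0.313, 0.001], [0.313, 0.95, 0.0], [-0.001, 0.0, -1.0]]
wrist_force: [1.1, 0.6, 1.8]
grip_width: 0.323
clock 2.725
joint_positions [0.0756, 0.2414, 1.8257, 0.0, 1.0738, -1.1774]
qd [0.0004, 0.0007, -0.0025, -0.0013, -0.0007, 0.0008]
joint_torque [-0.1876, -32.5594, -21.2019, -0.0732, 0.0648, 0.0019]
position [0.426, 0.1489, 0.167]
eef_rot [[-0.9499, 0.3125, 0.0007], [0.3125, 0.9499, 0.0001], [-0.0006, 0.0003, -1.0]]
wrist_force [0.4506, -0.1777, 3.3733]
wrist_torque [0.0982, 0.0247, 0.0023]
grip_width 0.3166
```

View pics/s2.png

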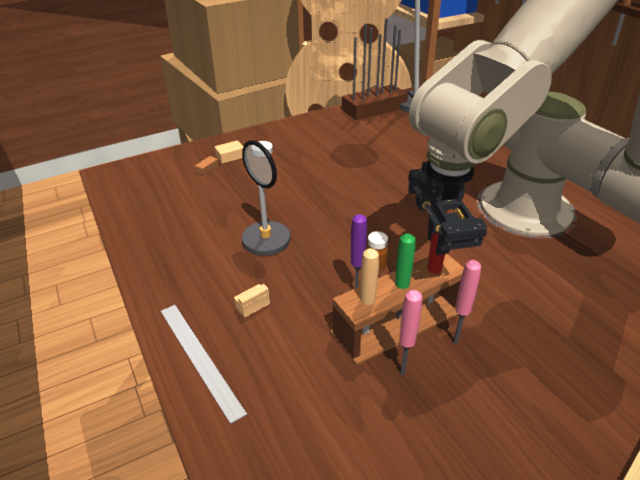

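```bash
python3 -m jog '[[[0,0,-0.02],0],[[0,0,-0.05],0],[[0,0,-0.08],0],[[0,0,-0.11],0],[[0,0,-0.135],0],[[0,0,-0.145],0],[[0,0,-0.145],0]]'
python3 - <<'E'
from h import *
snap('scene','s3');snap('top','t3')
rel([.46,-.25,.311])
E
```

```text
clock: 3.6
position: [0.4258, 0.1489, 0.3114]
eef_rot: [[-0.95, 0.312, -0.0], [0.312, 0.95, -0.0], [0.0, -0.0, -1.0]]
wrist_force: [0.3, -0.9, -1.0]
grip_width: 0.319
pos [0.4256 0.1488 0.3107] clock 3.7 shift in tool axes [-1.574e-01 -3.681e-01 -3.000e-04]
```

View pics/s3.png

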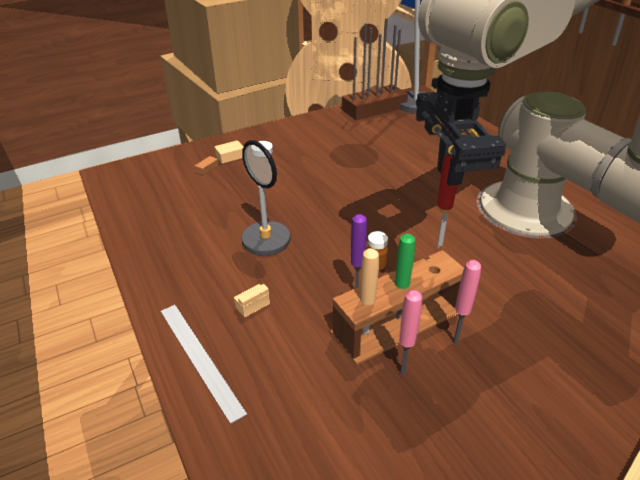

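```bash
python3 -m jog '[[[-0.015,-0.035,0],0],[[-0.035,-0.08,0],0],[[-0.055,-0.125,0],0],[[-0.075,-0.17,0],0],[[-0.095,-0.215,0],0],[[-0.115,-0.26,0],0],[[-0.135,-0.305,0],0],[[-0.15,-0.345,0],0],[[-0.157,-0.365,0],0],[[-0.157,-0.365,0],0]]'
python3 - <<'E'
from h import *
snap('scene','s4');snap('top','t4');st()
a=cv2.imread('pics/s4.png')[20:300,220:460];b=cv2.imread('pics/t4.png')[150:430,330:570]
cv2.imwrite('pics/st4.png',np.hstack([cv2.resize(a,(400,466),interpolation=2),cv2.resize(b,(400,466),interpolation=2)]))
E
```

```text
clock: 4.95
position: [0.4608, -0.2472, 0.3109]
eef_rot: [[-0.95, 0.314, -0.001], [0.314, 0.95, 0.001], [0.001, 0.001, -1.0]]
wrist_force: [0.4, -0.3, -1.3]
grip_width: 0.315
clock 5.05
joint_positions [-0.7145, 0.2706, 1.3934, 0.0003, 1.4783, -1.9683]
qd [0.0119, -0.0097, 0.0009, -0.0027, 0.0006, -0.0032]
joint_torque [-1.0025, -38.9068, -26.7104, -0.0796, 0.0416, -0.0123]
position [0.461, -0.2458, 0.3115]
eef_rot [[-0.9502, 0.3118, -0.0003], [0.3118, 0.9502, 0.0007], [0.0005, 0.0006, -1.0]]
wrist_force [0.492, 0.5025, -0.9124]
wrist_torque [0.044, -0.0558, 0.0183]
grip_width 0.3211
```

View pics/st4.png

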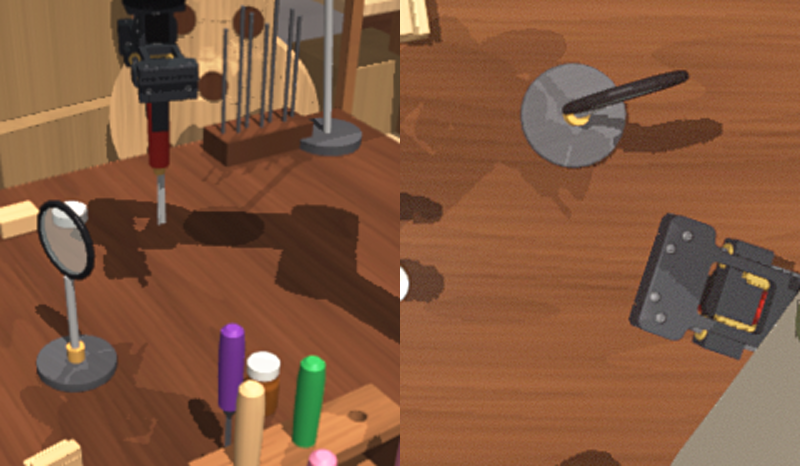

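```bash
python3 -m jog '[[[0,0,0.03],0],[[0,0,0.07],0],[[0,0,0.11],0],[[0,0,0.138],0],[[0,0,0.148],0],[[0,0,0.151],0],[[0,0,0.151],0]]' - 10
python3 -m jog '[[[0,0,0.001],0],[[0,0,0.002],0],[[0,0,0.003],0],[[0,0,0.003],0]]'
python3 - <<'E'
from h import *
snap('scene','s5');st()
a=cv2.imread('pics/s5.png')[20:300,220:460]
cv2.imwrite('pics/s5c.png',cv2.resize(a,None,fx=2,fy=2,interpolation=2))
E
```

```text
clock: 5.92
position: [0.4613, -0.2469, 0.1617]
eef_rot: [[-0.95, 0.312, 0.001], [0.312, 0.95, -0.001], [-0.001, -0.001, -1.0]]
wrist_force: [-0.2, -0.1, -1.1]
grip_width: 0.318
clock: 6.42
position: [0.4609, -0.2469, 0.1577]
eef_rot: [[-0.95, 0.313, -0.0], [0.313, 0.95, 0.0], [0.0, 0.0, -1.0]]
wrist_force: [0.7, -0.1, -0.9]
grip_width: 0.32
clock 6.475
joint_positions [-0.7161, 0.3995, 1.6302, -0.0, 1.1119, -1.969]
qd [0.0015, -0.0014, -0.0007, 0.0001, -0.0001, -0.0]
joint_torque [-0.0004, -42.0836, -22.9899, -0.0394, 0.0643, 0.0001]
position [0.4609, -0.2469, 0.1577]
eef_rot [[-0.9499, 0.3125, -0.0], [0.3125, 0.9499, 0.0], [0.0001, 0.0, -1.0]]
wrist_force [-0.4138, 0.5461, -1.7967]
wrist_torque [0.0299, 0.0199, 0.0145]
grip_width 0.3199
```

View pics/s5c.png

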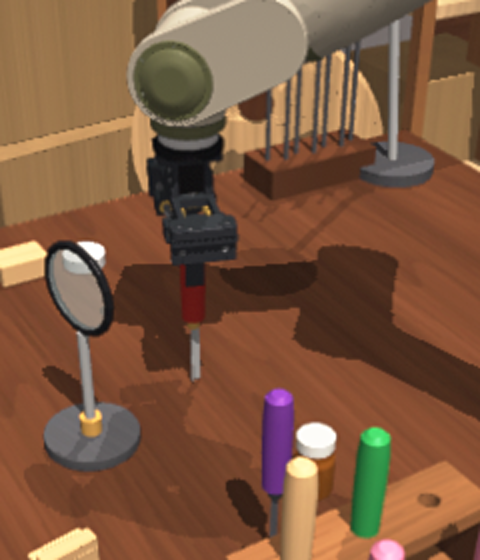

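```bash
python3 -m jog '[[[0,0,0.001],0],[[0,0,0.002],0],[[0,0,0.003],0],[[0,0,0.004],0],[[0,0,0.005],0],[[0,0,0.005],0]]'
```

```text
clock: 7.22
position: [0.4615, -0.2473, 0.1538]
eef_rot: [[-0.95, 0.312, 0.002], [0.312, 0.95, -0.002], [-0.002, -0.001, -1.0]]
wrist_force: [-0.1, -0.3, 6.6]
grip_width: 0.322
```

```bash
python3 -m jog '[[[0.0085,0,0.0005],0],[[0.017,0,0.0016],0],[[0.025,0,0.0027],0],[[0.0335,0,0.0045],0],[[0.0415,0,0.0063],0],[[0.05,0,0.0088],0],[[0.0575,0,0.0115],0],[[0.065,0,0.015],0],[[0.0725,0,0.0185],0],[[0.08,0,0.0225],0]]'
python3 - <<'E'
from h import *
snap('scene','s6');snap('top','t6')
a=cv2.imread('pics/s6.png')[100:300,220:460]
cv2.imwrite('pics/s6c.png',cv2.resize(a,None,fx=2.5,fy=2.5,interpolation=2))
E
```

```text
clock: 8.48
position: [0.3846, -0.2217, 0.1302]
eef_rot: [[-0.95, 0.312, 0.0], [0.312, 0.95, -0.0], [-0.0, -0.0, -1.0]]
wrist_force: [-0.8, 2.5, 3.4]
grip_width: 0.321
```

View pics/s6c.png

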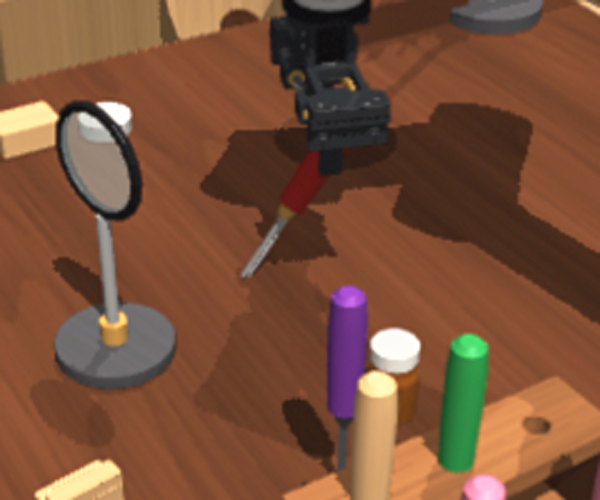

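```bash
python3 -m jog '[[[0.007,0,0.0045],0],[[0.014,0,0.009],0],[[0.0205,0,0.014],0],[[0.027,0,0.0197],0],[[0.033,0,0.025],0],[[0.039,0,0.031],0],[[0.0445,0,0.0375],0],[[0.0495,0,0.044],0],[[0.0545,0,0.051],0],[[0.059,0,0.058],0]]'
python3 -m jog '[[[0.004,0,0.0075],0],[[0.0075,0,0.015],0],[[0.0105,0,0.0228],0],[[0.0135,0,0.031],0],[[0.0155,0,0.0375],0],[[0.017,0,0.044],0],[[0.018,0,0.0495],0],[[0.0185,0,0.053],0],[[0.0185,0,0.053],0]]'
python3 - <<'E'
from h import *
snap('scene','s7');snap('top','t7')
a=cv2.imread('pics/s7.png')[100:300,220:460]
cv2.imwrite('pics/s7c.png',cv2.resize(a,None,fx=2.5,fy=2.5,interpolation=2))
E
```

```text
clock: 9.82
position: [0.3286, -0.2034, 0.0718]
eef_rot: [[-0.95, 0.312, 0.0], [0.312, 0.95, -0.0], [-0.0, -0.0, -1.0]]
wrist_force: [0.5, -0.3, -0.4]
grip_width: 0.326
clock: 10.95
position: [0.3112, -0.1976, 0.0191]
eef_rot: [[-0.95, 0.312, -0.0], [0.312, 0.95, 0.0], [0.0, 0.0, -1.0]]
wrist_force: [-0.5, 0.7, 0.7]
grip_width: 0.323
```

View pics/s7c.png

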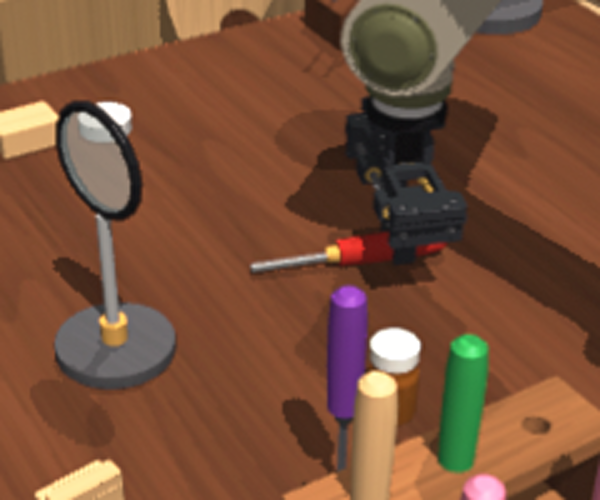

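View pics/t7.png

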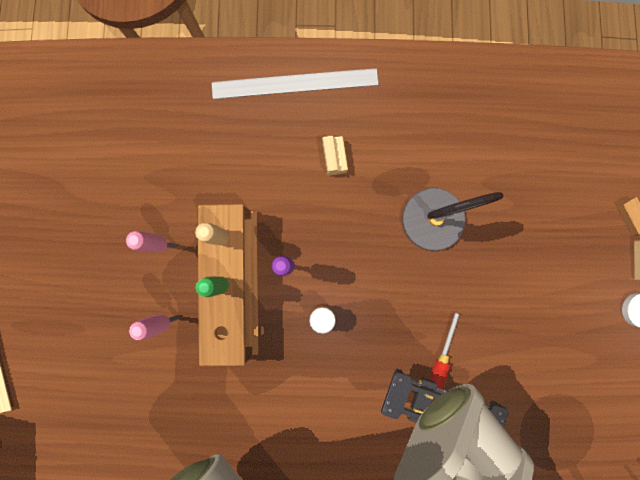

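```bash
python3 -m jog '[[[0,0,0.003],0],[[0,0,0.003],0],[[0,0,0.003],0],[[0,0,0.003],0]]' 0.5
python3 - <<'E'
from h import *
snap('scene','s8');snap('top','t8')
a=cv2.imread('pics/s8.png')[160:250,300:420]
b=cv2.imread('pics/t8.png')[300:430,380:520]
cv2.imwrite('pics/s8c.png',np.hstack([cv2.resize(a,(400,300),interpolation=2),cv2.resize(b,(323,300),interpolation=2)]))
E
```

```text
clock: 11.55
position: [0.3114, -0.1977, 0.0163]
eef_rot: [[-0.95, 0.312, 0.0], [0.312, 0.95, -0.0], [-0.0, -0.0, -1.0]]
wrist_force: [-1.0, 0.8, 0.0]
grip_width: 0.501
```

View pics/s8c.png

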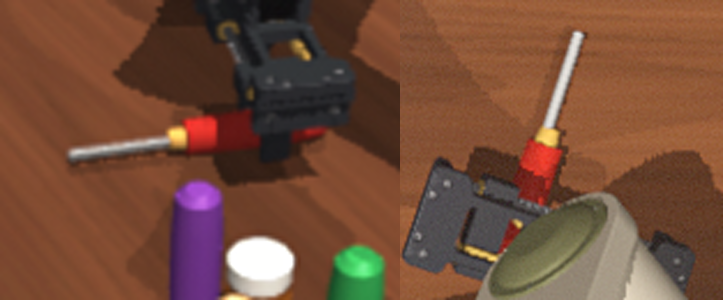

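```bash
python3 - <<'E'
from h import *
X,e=tri([('top8'.replace('op',''),457.2,314.7),('s8',321.6,206.8)]);print('tip',X.round(4),e)
Y,e=tri([('t8',442,360.7),('s8',356.1,200.5)]);print('junction',Y.round(4),e)
d=X-Y;print(d,np.linalg.norm(d),np.degrees(np.arctan2(d[2],np.hypot(d[0],d[1]))), np.degrees(np.arctan2(d[1],d[0])))
E
```

```text
tip [ 0.4514 -0.2424  0.0127] [np.float64(7.02948624877429e-05), np.float64(7.029486248774424e-05)]
junction [ 0.3722 -0.2137  0.0216] [np.float64(0.001355649155738372), np.float64(0.001355649155738432)]
[ 0.07919551 -0.02864817 -0.00893881] 0.08469090038852786 -6.058638722367791 -19.88707421343601
```

```bash
python3 -m jog '[[[-0.01,0,0.001],0],[[-0.022,0,0.002],0],[[-0.032,0,0.0025],0],[[-0.035,0,0.0025],0],[[-0.035,0,0.0025],0]]'
python3 -m jog '[[[0,0,0],0],[[0,0,0],0],[[0,0,0],0],[[0,0,0],0]]' 1 30
python3 -m jog '[[[0,0,-0.01],0],[[0,0,-0.03],0],[[0,0,-0.06],0],[[0,0,-0.1],0],[[0,0,-0.14],0],[[0,0,-0.165],0],[[0,0,-0.175],0],[[0,0,-0.178],0],[[0,0,-0.178],0],[[0,0,-0.178],0]]'
python3 - <<'E'
from h import *
snap('scene','s9');snap('top','t9');snap('wrist','w9')
E
```

```text
clock: 12.28
position: [0.3446, -0.2085, 0.0136]
eef_rot: [[-0.95, 0.312, -0.0], [0.312, 0.95, 0.0], [0.0, 0.0, -1.0]]
wrist_force: [1.1, -0.4, 0.1]
grip_width: 0.505
clock: 12.78
position: [0.3445, -0.2086, 0.0137]
eef_rot: [[-0.95, 0.312, -0.0], [0.312, 0.95, 0.0], [0.0, 0.0, -1.0]]
wrist_force: [-1.9, -0.2, 1.7]
grip_width: 0.31
clock: 14.02
position: [0.3444, -0.2084, 0.191]
eef_rot: [[-0.95, 0.313, -0.001], [0.313, 0.95, 0.001], [0.001, 0.001, -1.0]]
wrist_force: [-0.7, 0.3, -1.2]
grip_width: 0.311
```

View pics/s9.png

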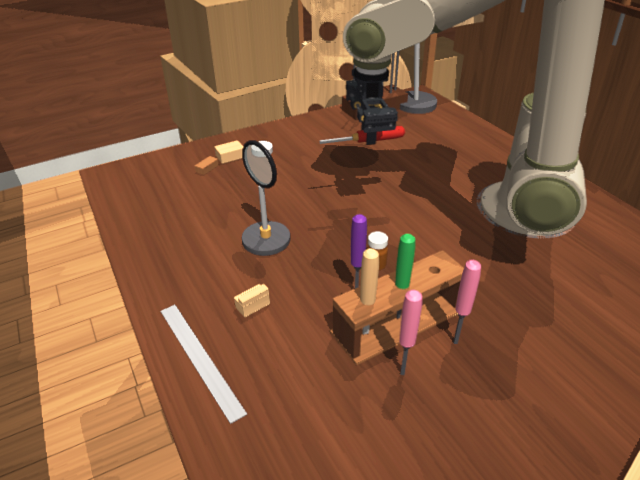

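View pics/t9.png

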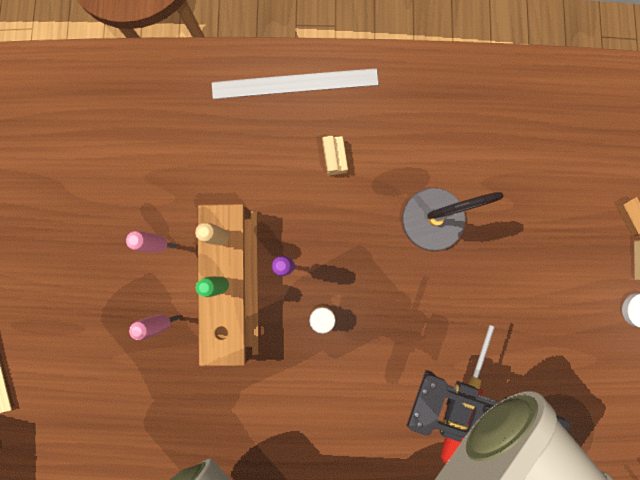

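```bash
python3 - <<'E'
from h import *
a=cv2.imread('pics/s9.png')[110:160,310:415]
b=cv2.imread('pics/t9.png')[315:470,430:510]
cv2.imwrite('pics/s9c.png',cv2.resize(a,None,fx=7,fy=7,interpolation=2))
cv2.imwrite('pics/t9c.png',cv2.resize(b,None,fx=3.8,fy=3.8,interpolation=2))
E
```

```text
(no output)
```

View pics/s9c.png

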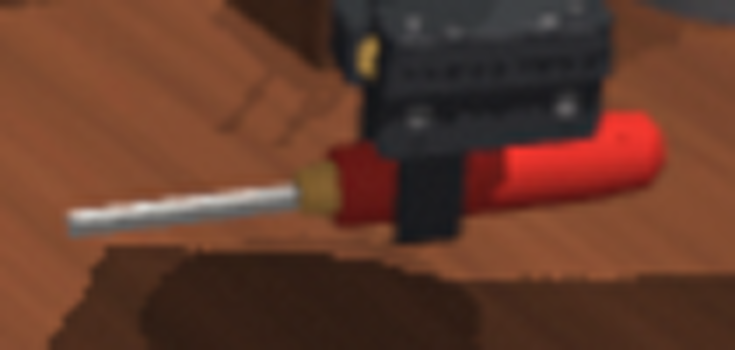

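View pics/t9c.png

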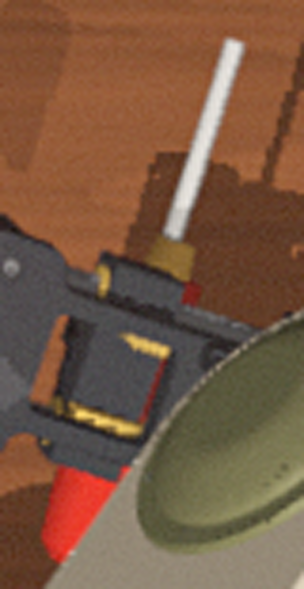

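```bash
cat > fit.py <<'E'
from h import *
from scipy.optimize import least_squares
def fit(obs,x0):
    def f(x):
        d=-np.array([np.cos(x[3])*np.cos(x[4]),np.sin(x[3])*np.cos(x[4]),np.sin(x[4])])
        return np.concatenate([proj(n,x[:3]+s*d)[0]-[u,v] for n,s,u,v in obs])
    r=least_squares(f,x0); print('tip',r.x[:3].round(4),'yaw',np.degrees(r.x[3]).round(1),'pitch(up+)',np.degrees(r.x[4]).round(2)); print('res px',r.fun.reshape(-1,2).round(1).tolist()); return r.x
E
python3 - <<'E'
from fit import *
S=lambda x,y:(310+x/7,110+y/7);T=lambda x,y:(430+x/3.8,315+y/3.8)
obs=[('s9',0,*S(70,222)),('s9',.075,*S(299,198)),('s9',.087,*S(337,186)),('s9',.197,*S(660,150)),('t9',0,*T(234,43)),('t9',.075,*T(175,238))]
fit(obs,[.46,-.245,.2,-.32,0]); rel([.3444,-.2084,.191])
E
```

```text
tip [ 0.4532 -0.2419  0.1912] yaw -17.0 pitch(up+) -1.2
res px [[0.2, 0.1], [0.0, -0.5], [-0.3, 0.5], [-0.0, -0.0], [0.2, -0.5], [-0.2, 0.6]]
pos [ 0.3445 -0.2085  0.1913] clock 14.175 shift in tool axes [0.0001 0.0001 0.0003]
```

```bash
python3 - <<'E'
from h import *
c=np.array([.6166,-.2013,.2])
for n,box,f in [('s9',(130,200,230,290),8),('t9',(180,250,390,520),4)]:
    im=cv2.imread(f'pics/{n}.png'); o=[]
    y0,y1,x0,x1=box; im=cv2.resize(im[y0:y1,x0:x1],None,fx=f,fy=f,interpolation=2)
    for ang,col in [(16.8,(0,255,0)),(12,(255,0,0)),(21,(0,0,255))]:
        t=np.radians(ang); yl=np.array([-np.sin(t),np.cos(t),0]); th=np.linspace(0,2*np.pi,120)
        P=proj(n,c+.048*(np.cos(th)[:,None]*yl+np.sin(th)[:,None]*np.array([0,0,1])))
        cv2.polylines(im,[np.int32((P-[x0,y0]+.5)*f)],True,col,1)
    cv2.imwrite(f'pics/{n}rim.png',im)
E
```

```text
(no output)
```

View pics/s9rim.png

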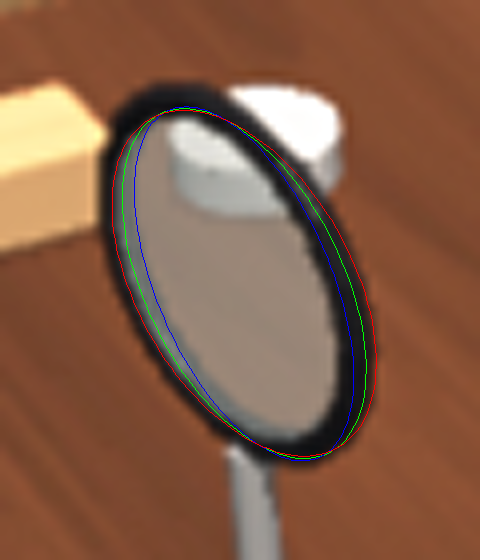

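View pics/t9rim.png

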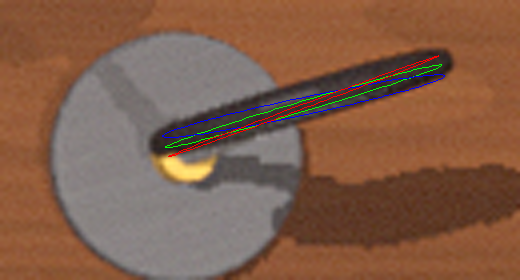

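```bash
python3 - <<'E'
from h import *
c,e=tri([('s9',259.6,164.1),('t9',465.2,205.6)]);print(c.round(4),e)
t=c-.063*np.array([.957,.289,0]); d=t-np.array([.4532,-.2419,.1912]); print(t,d)
R=np.array(monitor.state()['eef_rot']);print(R.T@d)
E
```

```text
[ 0.617  -0.2006  0.2033] [np.float64(0.00018369575637784149), np.float64(0.00018369575637782243)]
[ 0.55668623 -0.21885385  0.20327691] [0.10348623 0.02304615 0.01207691]
[-0.09109221  0.05423665 -0.0121232 ]
```

```bash
python3 -m jog '[[[-0.008,0.005,-0.0105],0],[[-0.022,0.013,-0.0105],0],[[-0.038,0.0225,-0.0105],0],[[-0.054,0.032,-0.0105],0],[[-0.068,0.0405,-0.0105],0],[[-0.08,0.0475,-0.0105],0],[[-0.087,0.052,-0.0105],0],[[-0.091,0.054,-0.0105],0],[[-0.091,0.054,-0.0105],0],[[-0.091,0.054,-0.0105],0]]'
python3 - <<'E'
from h import *
snap('scene','s10');snap('top','t10');snap('wrist','w10')
a=cv2.imread('pics/s10.png')[100:220,220:380]
b=cv2.imread('pics/t10.png')[170:420,390:560]
cv2.imwrite('pics/s10c.png',cv2.resize(a,None,fx=5,fy=5,interpolation=2))
cv2.imwrite('pics/t10c.png',cv2.resize(b,None,fx=2.4,fy=2.4,interpolation=2))
E
```

```text
clock: 15.42
position: [0.4477, -0.1859, 0.2023]
eef_rot: [[-0.95, 0.313, -0.0], [0.313, 0.95, -0.0], [0.0, -0.0, -1.0]]
wrist_force: [-0.2, -0.4, 0.7]
grip_width: 0.313
```

View pics/s10c.png

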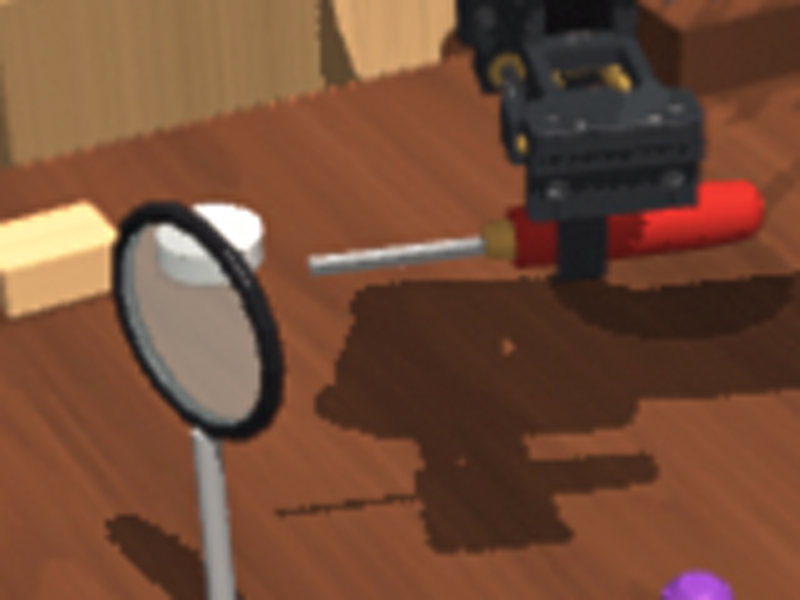

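View pics/t10c.png

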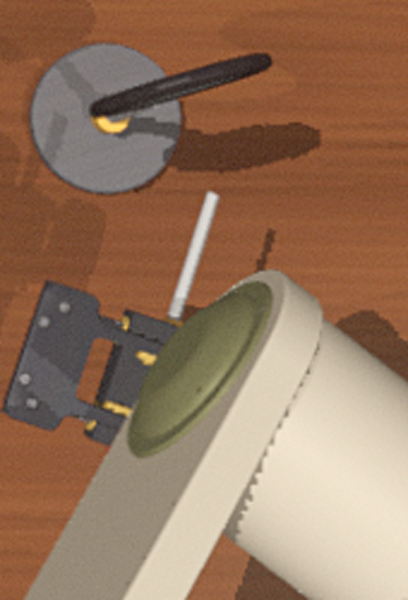

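View pics/w10.png

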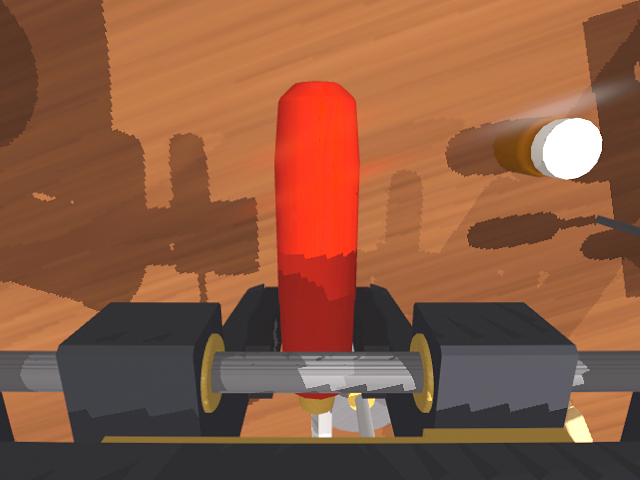

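```bash
python3 - <<'E'
from fit import *
S=lambda x,y:(220+x/5,100+y/5);T=lambda x,y:(390+x/2.4,170+y/2.4)
obs=[('s10',0,*S(312,265)),('s10',.075,*S(484,246)),('s10',.087,*S(516,237)),('s10',.197,*S(762,206)),('t10',0,*T(212,195)),('t10',.075,*T(174,318))]
x=fit(obs,[.556,-.22,.2,-.32,0]); c=np.array([.617,-.2006,.2033]); d=x[:3]-c
xl=np.array([.957,.289,0]);print('along axis',d@xl,'lateral',d@np.array([-.289,.957,0]),'dz',d[2])
st()
E
```

```text
tip [ 0.5562 -0.2196  0.2018] yaw -17.9 pitch(up+) -2.12
res px [[0.0, 0.3], [0.4, -0.6], [-0.5, 0.5], [0.1, 0.0], [0.3, -0.7], [-0.2, 0.6]]
along axis -0.06371499297128123 lateral -0.0006500354453908963 dz -0.0014582741871196625
clock 15.575
joint_positions [-0.6357, 0.2692, 1.686, -0.0, 1.1863, -1.8884]
qd [0.0004, 0.0011, -0.0015, 0.0017, -0.0011, -0.0014]
joint_torque [0.0096, -37.0612, -24.0203, -0.0352, 0.0674, -0.0008]
position [0.4477, -0.1858, 0.2023]
eef_rot [[-0.9498, 0.3128, 0.0001], [0.3128, 0.9498, -0.0001], [-0.0001, -0.0001, -1.0]]
wrist_force [0.5823, -0.0144, -1.5302]
wrist_torque [0.0346, 0.0278, 0.0143]
grip_width 0.3102
```

```bash
python3 -m jog '[[[0,0,0],0],[[0,0,0],0],[[0,0,0],0],[[0,0,0],0],[[0,0,0],0],[[0,0,0],0],[[0,0,0],0],[[0,0,0],0]]' - 45
python3 - <<'E'
from h import *
snap('scene','s11');snap('top','t11')
a=cv2.imread('pics/s11.png')[100:220,220:380]
cv2.imwrite('pics/s11c.png',cv2.resize(a,None,fx=5,fy=5,interpolation=2))
for n in '10','11':
    im=cv2.imread(f'pics/s{n}.png')[145:158,275:320].astype(int); g=(im.min(2)>95)&(np.ptp(im,axis=2)<45)
    ys,xs=np.nonzero(g); print(n,xs.min()+275,[(c+275,round(ys[xs==c].mean()+145,2)) for c in (9,15,25,35)])
print(np.abs(cv2.imread('pics/s10.png').astype(int)-cv2.imread('pics/s11.png'))[100:220,270:380].mean())
E
```

```text
clock: 16.58
position: [0.4479, -0.1857, 0.2022]
eef_rot: [[-0.95, 0.312, -0.0], [0.312, 0.95, 0.0], [0.0, -0.0, -1.0]]
wrist_force: [-0.5, -1.0, -1.7]
grip_width: 0.306
10 282 [(284, np.float64(152.0)), (290, np.float64(152.0)), (300, np.float64(150.0)), (310, np.float64(149.0))]
11 282 [(284, np.float64(152.5)), (290, np.float64(152.0)), (300, np.float64(150.5)), (310, np.float64(149.0))]
0.8111363636363637
```

View pics/s11.png

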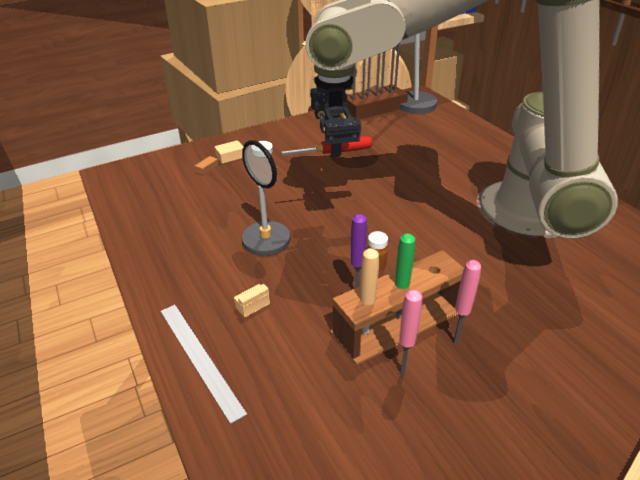

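View pics/t11.png

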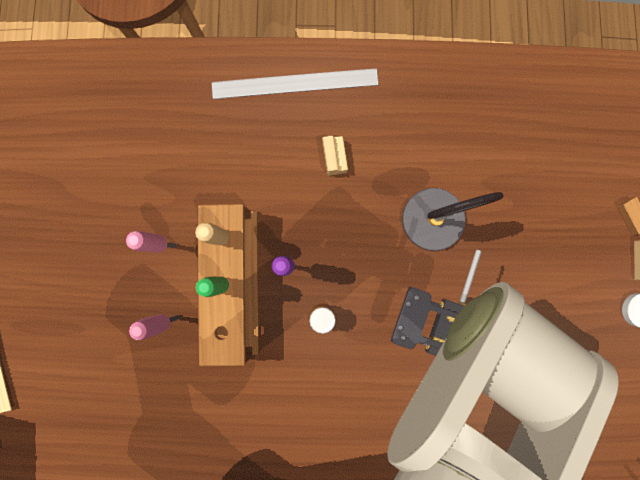

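```bash
python3 -c "
from h import *
print(env.sign_off()); st()"
```

```text
the job is handed in; nothing more can be done
None
the job is handed in; nothing more can be done
```

I drew the red gouge out of the rack and turned it level. It is now held with its cutting edge in front of the middle of the lens, and I handed the job in at about 16.7 s of the 43 s allowed.

The jog moves cannot tilt the gripper. So I stood the edge on the clear bench and swung the gouge down around it in a loose grip. I then let go so it could lie on the bench, regripped it nearer its balance point and lifted it to the lens.

Last checks:
- **Edge position:** by the two fixed cameras, the edge is about 61 mm from the glass on the robot's side. It is about 1 mm off the lens axis sideways and 1.5 mm below the lens centre as seen by the cameras.
- **Level:** the last fit showed the edge end 1–2° low.
- **At rest:** two pictures about a second apart showed the gouge still, with the grip raised to 45 N for the second one.
- **Everything else:** in the last pictures the pale chisel, green file, jar, block and magnifier stood as they were at the start.

Two results disagreed:
- **Lens height:** the cameras put the lens centre at 203 mm, against the stated 200 mm. I set the edge between the two.
- **Slip in the grip:** the gouge slid about 13 mm along the fingers while being swung down. I placed the edge from the camera measurement, so this did not carry over.

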